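# Start the loaded board tester

## Robot

A 6-joint arm with a two-finger parallel gripper is mounted at the origin on the work surface. World frame = base frame: x ahead of the robot, y to its left, z up, the work surface at z = 0. Lengths are in mm, angles in rad, forces in N, time in s.
With the tool pointing down it reaches from about 325 to 875 mm from the base axis. Payload 4.4 kg.
Tool frame: the origin (TCP) lies on the centre line of the jaws, within the pads' length; the fingertips stand ahead of it and the grasp point (between the pads) lies 6 mm ahead of it (ctrl.tcp_to_tips is the z of the fingertips in the tool frame, in mm); z points along the fingers, y is the line along which they close (so a half turn about z gives the same grasp; the last joint's range is limited). The gripper opens to 85 mm and grips with 20 to 120 N. Pads are 22 mm wide; open, the fingers measure 114 mm over their backs; the gripper's body (76 mm by 85 mm) begins 54 mm behind the grasp point. The pads swing forward as they close: fully open they stand 13 mm farther back than shut.
Start: joints at [-1.425, 0.207, 1.542, -0, 1.393, -0.15], TCP at [167.603, -550.033, 256.282] pointing down, gripper open.
Joint ranges: [-2.73, 2.73], [-0.86, 2.22], [0.23, 2.46], [-1.11, 4.25], [0.08, 2.63], [-2.82, 2.82]. Speed limits (rad/s): [2.79, 2.79, 3.14, 3.14, 3.14, 3.14].

## Interface

Orientations are given as a 3x3 rotation matrix whose columns are the frame's x, y, z axes.
In Python, from plant import ctrl, sensors, optics gives the robot as it stands. Calls block until the motion is done:
- ctrl.move_ptp(position, orientation): joint-space move of the TCP to a pose.
- ctrl.move_l(position, rot=None, vel=150, threshold=None): straight line of the TCP; rot=None keeps the orientation; vel is the mean speed in mm/s. With threshold (N) it stops when the force on the tool has changed by that much, and returns True; else False.
- ctrl.set_joints(angles): joint-space move.
- ctrl.gripper_to(opening, force=None): finger opening in mm; force is the grip in N (None keeps the last); returns when the fingers have stopped.
- ctrl.hold(seconds).
- ctrl.solve_ik(position, orientation): joint angles nearest the present ones, or None.
- sensors.read_state(): the state.
- optics.grab_frame(name): name is "side" or "top" or "wrist"; returns (picture, depth): 480x640x3 uint8, red, green, blue; 480x640 float32, mm along the optical axis (not along the pixel's ray), 0 where there is no reading.
- optics.camera_params(name): a dict with "mtx" (3x3 intrinsics, pixels), "k1" (the pictures are not rectified: a ray, as slopes to the right and down, at radius r is drawn at 1 + k1 r^2 times it, then the intrinsics apply), "R" (3x3) and "t" (3): a world point X has camera coordinates R X + t; the wrist camera has in their place "T_tool_cam" (4x4, takes a point from camera to tool coordinates, whose origin is the TCP and whose axes are the flange's). Camera axes: x right, y down, z forward; pixel columns grow to the right and rows downward; lengths in mm; the calibration is good to about 2 mm. A picture is of the moment at which its call begins: read the wrist's pose just before it. camera_params takes no time and is no camera call.
A pose or a line that the arm cannot do raises ctrl.MotionError and nothing moves.
- ctrl.finish_job(): hands the job in; it is judged then, once.
The state is a dict: "t": time; "q": joint angles; "qvel": joint speeds; "tau": joint torques, N m; "eef_pos": TCP position; "eef_rot": TCP orientation; "force": force on the tool from outside, world axes, zero at the start; "wrist_torque": the same for the moment, N m; "grip_width": finger opening in mm; "grasp_force": force on a finger pad.
Only numpy, scipy, OpenCV 4.12 (cv2) and the standard library are available. Lean on these libraries where they do the work, as an engineer would, in place of code of your own. Each camera call takes 0.05 s, during which the arm holds its last target. There are 200 camera calls.

## Task

Start the test on the loaded board tester, the one with the red guard: flip its red guard cover up and back until it stays open by itself, then press the green start button beneath it fully down and let go. Leave the guard up, and leave the blue-guarded tester's cover shut.

Things in the scene. Friction and masses are not known exactly. Their poses are not given: they have to be found in the camera images.
- tester_red: Loaded board tester, fixed: grey box 150 (x) x 200 (y) x 55 mm high, red front stripe. Origin under its centre on the bench, z up, +x away from the robot (turned up to 0.3 rad). Offsets below are mm in this frame. Left (+y) half: green board in a black nest, below z=75. Right half: guarded button between two black cheeks 66 apart, 81 high, x -40 to 45. Guard's hinge: along y through (45,-45,82).
- guard_red (a joint): Red guard angle, rad: 0 shut (level), 1.57 upright, 1.92 leaning back on its stop. 50-100 g, loose: falls shut if let go before upright; past 1.65 falls back and stays. Plate, red rim, clear window: 85 from hinge to front, 78 wide. Front tab: 35 long, 14 wide (y), 6 thick; shut: x -75 to -40, y -45, z 82 to 88. Pinch across y from above, 107 from hinge; it turns in the fingers.
- start_red (a joint): Travel of the green start button under the red guard, m: 0 = up, 0.006 = fully down. Round, 32 mm across; the centre of its top, unpressed, is at (-5, -45, 77) mm in the frame of tester_red. Pressed straight down, it springs back; 5 N takes it fully down.
- guard_blue (a joint): Opening angle of the other tester's blue guard, rad: 0 = shut. That tester is the same build, with a blue guard and stripe and an empty nest; it stands beside the red one, to its left or right, about 310 to 425 mm away, centre to centre.

How it is judged (in metres and radians):
On the way, in this order (a step that is already met when the one before it is completed fails the run):
1. the red guard is up and past upright (value of joint guard_red above 1.65 rad), for 0.2 s.
2. the green start button beneath it is pressed down (value of joint start_red above 0.0045 m and value of joint guard_red above 1.6 rad), for 0.1 s.
At the end, for the whole second after the job is handed in: The red guard stands open past upright (over 1.65 rad), its start button is back up (less than 2 mm down), and the blue guard is shut (under 0.1 rad) (value of joint guard_red above 1.65 rad and value of joint start_red below 0.002 m and value of joint guard_blue below 0.1 rad); the robot touches nothing.
It fails at once if the blue guard is lifted (more than 0.3 rad) (value of joint guard_blue above 0.3 rad).
It also fails if it takes over 48 s, if anything falls off the work surface, if the arm or the gripper's body presses on something with over 40 N, if the wrist force passes 120 N, or if a joint passes its speed limit or range.

## Working session

There is one attempt and no reset: what is moved stays moved. The work goes in short steps, each a Python script; the robot and the scene stay as the last script left them, time stands still between calls to the robot, and variables do not carry over. Pictures are saved under pics/ and viewed, at most 10 in all, crops included, and the job is handed in when it is done.

```bash
ls; mkdir -p pics; python3 - <<'E'
from plant import ctrl,sensors,optics
import cv2,numpy as np
for n in("top","side"):
    im,d=optics.grab_frame(n); cv2.imwrite(f"pics/{n}0.png",im[:,:,::-1]); np.savez(f"{n}0.npz",im=im,d=d)
    p=optics.camera_params(n); print(n,p)
s=sensors.read_state();print(s["t"],s["eef_pos"],s["eef_rot"],ctrl.tcp_to_tips)
E
```

```text
pics
top {'mtx': array([[464.09588155,   0.        , 317.57883625],
       [  0.        , 464.09588155, 239.07382696],
       [  0.        ,   0.        ,   1.        ]]), 'k1': -0.10720160567819062, 'R': array([[-0.0246787 , -0.99961211, -0.01290708],
       [-0.9853668 ,  0.02650108, -0.16837447],
       [ 0.16865121,  0.00856294, -0.9856386 ]]), 't': array([  3.15099777, 576.84950678, 740.38836525])}
side {'mtx': array([[461.85700121,   0.        , 315.86250411],
       [  0.        , 461.85700121, 235.93808648],
       [  0.        ,   0.        ,   1.        ]]), 'k1': -0.03356267512224574, 'R': array([[-0.99315278, -0.11651991,  0.0084061 ],
       [-0.06927002,  0.52942139, -0.84552626],
       [ 0.09407028, -0.84031905, -0.53386767]]), 't': array([559.16199352, 113.22233855, 661.30690643])}
0.1 [ 167.51044803 -549.4064924   255.23133019] [[ 9.56570410e-01  2.91501238e-01 -2.81366851e-04]
 [ 2.91501184e-01 -9.56568243e-01  2.06312786e-03]
 [ 3.32257731e-04 -2.05554583e-03 -9.99997832e-01]] 25.0
```

View pics/top0.png

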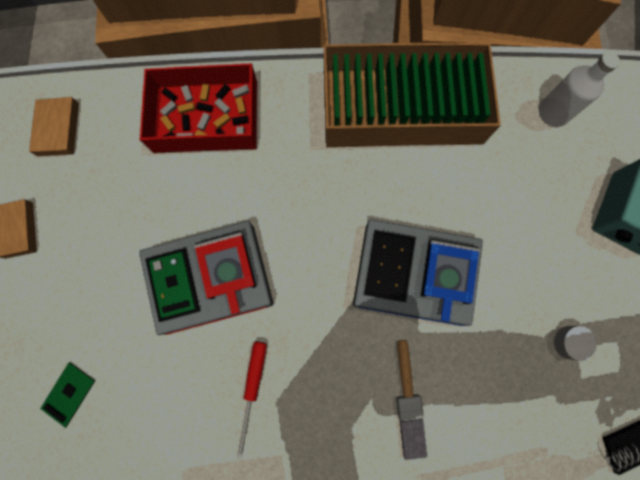

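View pics/side0.png

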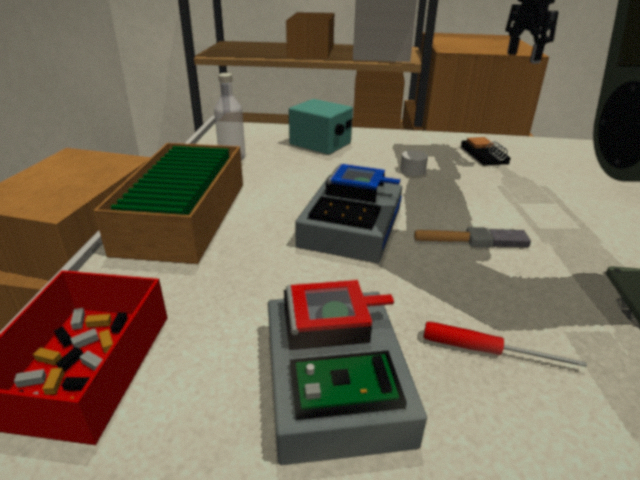

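Top view: the red tester's centre is near (205,276). The red guard spans about (196,238) to (256,290), with its tab end at (238,314). The blue tester is to its right, near (420,270), and the screwdriver at (255,380) is clear of the tab. I'll fit the pose from the red guard's outline.

```bash
cat > fit.py <<'E'
import numpy as np,cv2
from scipy.optimize import minimize
from plant import optics
def proj(P,p,R,t):
    c=np.asarray(P,float)@np.asarray(R).T+t; s=c[:,:2]/c[:,2:]
    s=s*(1+p["k1"]*(s**2).sum(1,keepdims=True)); K=p["mtx"]
    return s*[K[0,0],K[1,1]]+K[:2,2]
# top outline of shut guard incl. tab, tester frame, mm
OUT=np.array([[45,-84,88],[-40,-84,88],[-40,-52,88],[-75,-52,88],[-75,-38,88],[-40,-38,88],[-40,-6,88],[45,-6,88]])
def place(P,x,y,a):
    c,s=np.cos(a),np.sin(a); P=np.asarray(P,float)
    return P@np.array([[c,-s,0],[s,c,0],[0,0,1]]).T+[x,y,0]
def fit(im,p,R,t,roi,x0):
    h=cv2.cvtColor(im,cv2.COLOR_RGB2HSV); m=((h[...,0]<8)|(h[...,0]>172))&(h[...,1]>140)&(h[...,2]>90)
    r=np.zeros(m.shape,np.uint8); r[roi[1]:roi[3],roi[0]:roi[2]]=m[roi[1]:roi[3],roi[0]:roi[2]]
    n,l,st,_=cv2.connectedComponentsWithStats(r); k=1+st[1:,4].argmax()
    cs,_=cv2.findContours((l==k).astype(np.uint8),cv2.RETR_EXTERNAL,cv2.CHAIN_APPROX_NONE)
    S=4; M=np.zeros((480*S,640*S),np.uint8)
    cv2.drawContours(m2:=np.zeros((480,640),np.uint8),cs,-1,255,-1)
    M=cv2.resize(m2,None,fx=S,fy=S,interpolation=cv2.INTER_LINEAR)>127
    def cost(v):
        q=(proj(place(OUT,v[0],v[1],v[2]/200),p,R,t)+.5)*S
        b=cv2.fillPoly(np.zeros(M.shape,np.uint8),[np.round(q).astype(int)],1)>0
        return 1-(b&M).sum()/(b|M).sum()
    v0=np.array([x0[0],x0[1],x0[2]*200])
    for sc in(20,5):
        o=minimize(cost,v0,method="Nelder-Mead",options=dict(initial_simplex=np.vstack([v0]+[v0+sc*e for e in np.eye(3)]),maxiter=120,xatol=.1,fatol=1e-4)); v0=o.x
    return np.array([v0[0],v0[1],v0[2]/200]),o.fun,m2
E
python3 - <<'E'
from fit import *
z=np.load("top0.npz"); p=optics.camera_params("top")
# rough centre: pixel (205,276) at z=55
from scipy.optimize import fsolve
g=fsolve(lambda v:proj([[v[0],v[1],55]],p,p["R"],p["t"])[0]-[205,276],[500,200]); print(g)
best=min((fit(z["im"],p,p["R"],p["t"],(180,215,265,325),(g[0],g[1],a))[:2] for a in(-.2,0,.2)),key=lambda r:r[1]); print(best)
z=np.load("side0.npz"); p=optics.camera_params("side")
r=fit(z["im"],p,p["R"],p["t"],(270,265,410,350),best[0]); print(r[:2])
print(optics.camera_params("wrist"))
E
```

```text
[517.80502437 179.0803648 ]
(array([5.16567621e+02, 1.83300236e+02, 2.46451048e-01]), np.float64(0.022509065201030798))
(array([5.17063708e+02, 1.88677406e+02, 2.56891846e-01]), np.float64(0.05427938836227775))
{'mtx': array([[426.11560475,   0.        , 317.06339358],
       [  0.        , 426.11560475, 242.28668289],
       [  0.        ,   0.        ,   1.        ]]), 'k1': 0.003200789701198458, 'T_tool_cam': array([[ 5.22645156e-05, -9.49097738e-01, -3.14981717e-01,
         8.20186798e+01],
       [ 9.99999997e-01,  3.08372558e-05,  7.30104147e-05,
         6.49025595e-01],
       [-5.95808477e-05, -3.14981719e-01,  9.49097736e-01,
        -1.17223803e+02],
       [ 0.00000000e+00,  0.00000000e+00,  0.00000000e+00,
         1.00000000e+00]])}
```

```bash
cat >> fit.py <<'E'
def rot(a): # tool down, x toward robot, y along -/+tester y
    x=np.array([-np.cos(a),-np.sin(a),0]); z=np.array([0,0,-1.]); return np.column_stack([x,np.cross(z,x),z])
E
python3 - <<'E'
from fit import *
from plant import ctrl,sensors
v=(516.6,183.3,.2465); 
ctrl.move_ptp(place([[25,-45,230]],*v)[0],rot(v[2])); ctrl.hold(.3)
s=sensors.read_state(); im,d=optics.grab_frame("wrist"); cv2.imwrite("pics/w1.png",im[:,:,::-1])
p=optics.camera_params("wrist"); T=p["T_tool_cam"]; W=np.eye(4); W[:3,:3]=s["eef_rot"]; W[:3,3]=s["eef_pos"]
C=np.linalg.inv(W@T); np.savez("w1.npz",im=im,d=d,C=C)
print(s["t"],s["eef_pos"],s["q"]); print(proj(place(OUT,*v),p,C[:3,:3],C[:3,3]).round())
r=fit(im,p,C[:3,:3],C[:3,3],(0,0,640,480),v); print(r[:2])
for q in proj(place(OUT,*r[0]),p,C[:3,:3],C[:3,3]): cv2.circle(im,tuple(map(int,q.round())),4,(0,255,255),1)
cv2.imwrite("pics/w1.png",im[:,:,::-1])
E
```

```text
3.2 [551.93735993 145.41652174 230.02247864] [ 1.06023745e-01  2.20032561e-01  1.58116822e+00 -3.14913921e-05
  1.34035750e+00 -1.71064651e+00]
[[259. 262.]
 [252. 127.]
 [307. 127.]
 [306.  63.]
 [331.  63.]
 [331. 127.]
 [385. 127.]
 [378. 262.]]
(array([5.17904541e+02, 1.83427131e+02, 2.46010658e-01]), np.float64(0.015862179744598803))
```

View pics/w1.png

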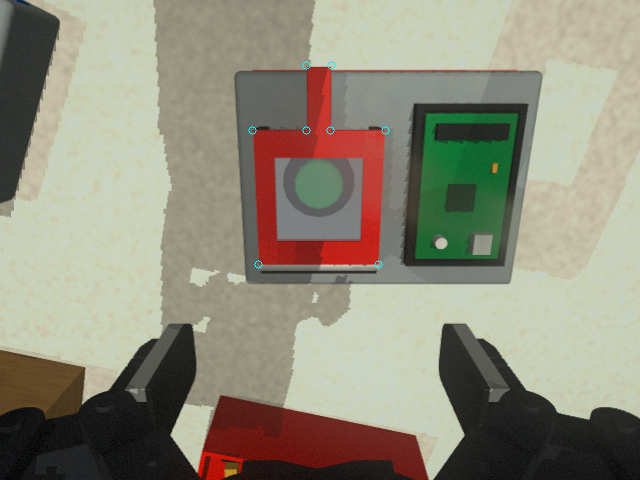

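The wrist fit matches the top view to about 1 mm: the tab is at (306–331, 65–130) and the red tester outline and guard corners line up. Next I grasp the tab and swing the guard.

```bash
cat > lift.py <<'E'
from fit import *
from plant import ctrl,sensors
v=(517.5,183.4,.246); R=rot(v[2])
def P(th,r=109,up=9):
    u=np.array([-np.cos(th),0,np.sin(th)]); n=np.array([np.sin(th),0,np.cos(th)])
    return place([np.array([45,-45,82])+r*u+3*n+[0,0,up]],*v)[0]
def show(tag):
    s=sensors.read_state(); print(tag,round(s["t"],1),s["eef_pos"].round(1),np.round(s["force"],1),round(s["grip_width"],1),round(s["grasp_force"],1))
E
python3 - <<'E'
from lift import *
ctrl.gripper_to(40,25)
ctrl.move_ptp(P(0)+[0,0,70],R); show("pre")
print(ctrl.move_l(P(0),R,vel=80,threshold=8)); show("down")
ctrl.gripper_to(8,25); show("grip")
if 10<sensors.read_state()["grip_width"]<18:
    for th in np.linspace(0,1.78,10)[1:]:
        ctrl.move_l(P(th),R,vel=80); show(round(th,2))
im,d=optics.grab_frame("side"); cv2.imwrite("pics/s2.png",im[:,:,::-1])
E
```

```text
pre 4.3 [465.8 124.1 163.6] [ 0.8  0.6 -0.3] 39.9 0.0
False
down 5.3 [467.  124.2  94.5] [ 0.   0.5 -0. ] 39.8 0.0
grip 5.6 [466.8 124.8  94.7] [-0.4  3.2  2.8] 13.4 26.8
0.2 6.1 [469.2 125.3 115.5] [ 0.5  5.  -1.5] 13.4 26.4
0.4 6.5 [475.4 126.8 135.4] [-0.   5.4 -1.5] 13.1 26.5
0.59 6.9 [485.9 129.5 154.7] [-0.7  5.2 -1.4] 13.3 26.9
0.79 7.3 [500.4 133.1 171.4] [-1.8  4.1 -0.1] 13.5 27.2
0.99 7.7 [517.3 137.3 184.4] [-1.2  5.3 -1.1] 13.4 27.1
1.19 8.1 [535.9 142.  193.7] [-1.   5.2 -2. ] 13.3 27.0
1.38 8.6 [555.9 147.  199.1] [-1.5  4.6 -1.5] 13.0 27.2
1.58 9.0 [576.7 152.2 200.6] [-2.   4.7 -0.2] 13.0 27.9
1.78 9.4 [597.6 157.5 197.9] [-3.1  4.5 -0.1] 13.1 28.3
```

View pics/s2.png

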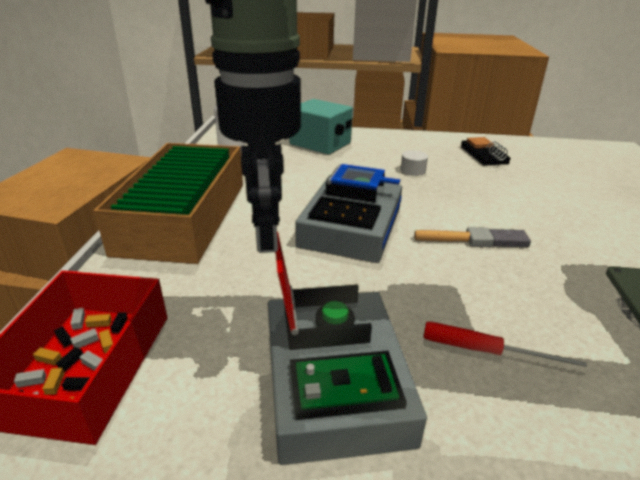

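The guard (280–295, 235–330) is up and leaning past upright in the fingers, and the green button at (333,312) is exposed. Next I release, back off and check.

```bash
python3 - <<'E'
from lift import *
ctrl.gripper_to(45); ctrl.hold(.3); 
s=sensors.read_state(); p=s["eef_pos"]
ctrl.move_l(p+[0,0,70],R,vel=150)
ctrl.move_l(place([[-10,-45,265]],*v)[0],R,vel=200); ctrl.gripper_to(0,25); ctrl.hold(.3); show("above")
im,d=optics.grab_frame("side"); cv2.imwrite("pics/s3.png",im[180:480,160:560,::-1])
E
```

```text
above 12.1 [518.7 137.3 265. ] [ 0.3 -0.4 -0.2] -0.1 0.0
```

View pics/s3.png

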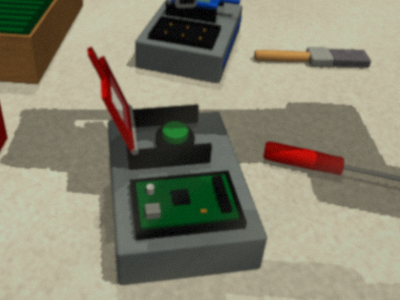

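The guard, at crop (90–135, 50–150), leans back unaided. The button at (175,132) is clear. Pressing now.

```bash
python3 - <<'E'
from lift import *
B=lambda z: place([[-8,-45,z]],*v)[0]
ctrl.move_l(B(115),R,vel=120); show("near")
print(ctrl.move_l(B(92),R,vel=20,threshold=15)); show("pressed"); ctrl.hold(.4); show("held")
ctrl.move_l(B(130),R,vel=60); ctrl.move_l(B(270),R,vel=150); ctrl.hold(.5); show("up")
im,d=optics.grab_frame("side"); cv2.imwrite("pics/s4.png",im[180:480,160:560,::-1])
E
```

```text
near 13.6 [521.5 137.9 115.9] [-0.7 -0.6  0.3] -0.0 0.0
True
pressed 14.5 [520.7 137.8  96.1] [-1.2  0.2  5.1] 0.1 2.4
held 14.9 [520.6 137.8  96.1] [-1.4 -0.9  4.4] 0.2 2.7
up 17.2 [520.7 137.8 269.9] [-0.4 -0.4  0.5] -0.2 0.0
```

View pics/s4.png

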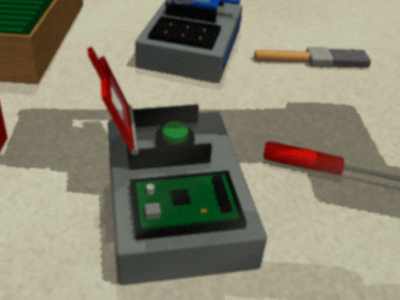

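The first press stopped with the tip at z≈71 (about 5.9 mm of travel), but the holding force was only about 4.5 N. I'll press again more firmly to be sure, then hand in.

```bash
python3 - <<'E'
from lift import *
B=lambda z: place([[-8,-45,z]],*v)[0]
ctrl.move_l(B(110),R,vel=150)
print(ctrl.move_l(B(94.5),R,vel=20,threshold=30)); show("pressed"); ctrl.hold(.4); show("held")
ctrl.move_l(B(130),R,vel=60); ctrl.move_l(B(270),R,vel=150); ctrl.hold(.5); show("up")
im,d=optics.grab_frame("side"); cv2.imwrite("pics/s5.png",im[180:480,160:560,::-1])
E
```

```text
False
pressed 19.4 [521.  137.9  96. ] [-4.4 -1.1 11.3] 0.3 5.4
held 19.8 [521.  137.8  96. ] [-3.7 -1.1 11.3] -0.3 5.4
up 22.1 [520.7 137.8 269.9] [ 0.4 -0.6 -0.1] 0.1 0.0
```

View pics/s5.png

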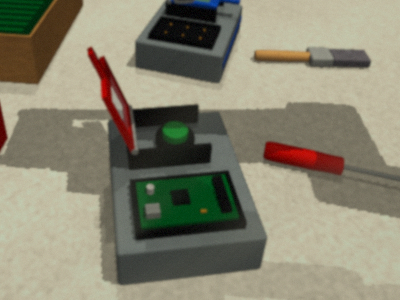

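The second press bottomed out at 11 N. The button at (175,132) is back up, the guard is still open and the blue tester was not touched.

```bash
python3 -c "
from plant import ctrl
print(ctrl.finish_job())"
```

```text
the job is handed in; nothing more can be done
None
```

I opened the red guard, which stays up by itself, pressed the green start button fully down (twice, to be sure) and let it spring back, never went near the blue tester, and handed the job in at about 22 s; no verdict was returned.

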